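# Square up a valve block and show its ports to the goods-in camera

### The arm

A 6-joint arm with a two-finger parallel gripper is mounted at the origin on the work surface. World frame = base frame: x ahead of the robot, y to its left, z up, the work surface at z = 0. Lengths are in m, angles in rad, forces in N, time in s.
With the tool pointing down it reaches from about 0.275 to 0.975 m from the base axis. Payload 8.4 kg.
Tool frame: the origin (TCP) lies midway between the tips of the shut fingers; the grasp point (between the pads) lies 19 mm behind it; z points along the fingers, y is the direction in which the jaws open and shut (so a half turn about z gives the same grasp; the last joint's range is limited). The gripper opens to 92 mm and grips with 3 to 60 N. Pads are 20 mm wide; open, the fingers measure 128 mm over their backs; the gripper's body (75 mm by 189 mm) begins 69 mm behind the grasp point.
Start: joints at [1.194, 0.353, 1.633, -0, 1.155, -0.002], TCP at [0.229, 0.582, 0.215] pointing down, gripper open.
Joint ranges: [-2.63, 2.63], [-0.92, 2.1], [0.06, 2.66], [-1.3, 4.44], [0, 2.69], [-3.02, 3.02]. Speed limits (rad/s): [2.22, 2.22, 2.79, 3.14, 3.14, 3.14].

### API

Orientations are given as a unit quaternion [x, y, z, w].
In Python, from rig import read_state, optics, order, nets gives the robot as it stands.
- The arm moves only by the tool send_rows, never from a script. Its arguments are lists of equal length, an entry for each row: "rot": the turn, a rotation vector about the world's x, y, z in degrees, a list of three; "translation": the shift along the world's x, y, z in cm, a list of three; "gripper": the closure, from -1 (fully open) to 1 (shut). In form: {"rot": [[wx, wy, wz], ...], "translation": [[dx, dy, dz], ...], "gripper": [gripper, ...]}. A call has 1 to 12 rows; each row is the pose to reach, as a shift and turn from the pose commanded when the call began; what a row does not reach only later rows make up. A row lasts 1/12 s, in which the tool goes at most 41.7 mm and 7.16 degrees, less where a joint would pass 70% of its speed; a pose out of reach is approached as far as the arm can. A call with a gripper value outside its range is refused whole. The fingers move at their own pace and stop on an object; the grip force is fixed at half the most. Time passes only in rows, so rows that repeat a pose let the fingers close. It gives the time, the measured TCP pose, the force and the opening at its end, in the units of the state.
- read_state(): the state, without advancing time (a new reading comes with each control period).
- optics.get_image(name): name is "side" or "top"; returns a dict with "color" (384x512x3 uint8, blue, green, red), "camera_matrix" (3x3 intrinsics, pixels), "world_to_cam" (4x4, takes a point from world to camera coordinates). Camera axes: x right, y down, z forward; pixel columns grow to the right and rows downward; lengths in m; the calibration is good to about 2 mm. A picture is of the moment at which its call begins. There is no depth.
- order.hand_in(): hands the job in, once; it reports no verdict.
Trained networks look in the newest picture that a camera, given by its name, has taken for a name from the list of things; names that differ only in an ending like _2 or _b are one class to them, and where a whole thing is asked for, a point or a joint stands for the part that bears it (a point fixed in the world has none). Each returns a list of dicts, best first, with "confidence" (0 to 1); they miss things now and then, are a little off and sometimes report something else, mostly with a low value. They report only what shows in the picture. A call takes as long as a camera call. They do not tell look-alikes from the thing itself.
- nets.trace(query, camera): "mask" (384x512 bool, what is visible of it) and "xy" ([column, row] in pixels, amid what is visible of it).
- nets.pinpoint(query, camera): "xy" ([column, row] in pixels: a listed point, or the origin of a listed thing).
The state is a dict: "clock": time; "q": joint angles; "qvel": joint speeds; "joint_torque": joint torques, N m; "position": TCP position; "eef_rot": TCP orientation; "force": force on the tool from outside, world axes, zero at the start; "moment": the same for the moment, N m; "gripper_width": finger opening in m.
Only numpy, scipy, OpenCV 4.12 (cv2) and the standard library are available. Lean on these libraries where they do the work, as an engineer would, in place of code of your own. Each camera call takes 0.05 s, during which the arm holds its last target.

### The job

Check in the aluminium valve block that stands loose on the steel squaring plate: first push it square and flush into the corner of the two fences, then pick it up and hold it still in front of the inspection camera, 20 cm from the lens and centred on the lens axis, with its ported face squarely towards the lens and the block the right way up as the camera sees it. Finish while still holding it there in the gripper; do not knock the camera or disturb the other things on the bench.

Things in the scene. Friction and masses are not known exactly. Their poses are not given: they have to be found in the camera images.
- block_mid (a point): Centre, half-way up (38 mm above the underside), of the loose valve block, bare aluminium, 0.35 to 0.6 kg: foot flange 60 (x) x 70 (y) x 12 mm, on it, centred, a body 40 (x) x 46 (y) mm up to 76 mm, to be gripped across y. x points out of the ported face, y to its left, z up. It starts away from both fences, x within 0.4 rad of the corner's x, and goes home that way round.
- block_ports (a point): Point on that block midway between the mouths of its two round steel ports (21 mm across, one above the other, standing 8 mm out of the body): 28 mm along the block's +x from its centre and 7.5 mm up. The opposite face is plain.
- corner (a point): Inner corner of the two fences, at the level of the squaring plate's top. x points to the far fence, y to the left fence, z up; the fences' inner faces pass through this point. Flush home, the block's centre lies at x -30, y -35, z +38 mm from here in these axes and its axes are parallel to these.
- plate: The fixed squaring plate, dark steel, 200 x 200 mm, 6 mm thick, lying on the bench; origin at the centre of its underside, same axes as the corner. Along its far (+x) and left (+y) edges stand steel fences, 14 mm above the plate and 15 mm thick.
- view (a point): Viewing point in the air, on the lens axis, 200 mm in front of the lens, where the block's centre belongs; 190 to 250 mm above the bench. Its axes are those the held block must have: x along the lens axis to the lens (20 degrees upward, as the camera looks down on the part), y level, z upward as the camera sees it.
- camera_stand: The fixed camera stand; origin on the bench straight below the viewing point, at the white cross on its grey 120 mm square mat; x towards the camera (level), z up. Its foot is 14 mm high; an upright rod (16 mm) at x 235, y 55 mm reaches 414 mm high and carries the black camera with its round lens, which looks towards the robot.
- small_block: Bystander: low aluminium block, 45 x 50 x 30 mm with a round hole in its top, just beyond the plate. Leave alone. Origin at its underside.
- coupling: Bystander: brass coupling, 34 mm across, 50 mm high, just beyond the plate. Leave alone. Origin at its underside.
- flange_ring: Bystander: flat steel ring, 56 mm across, 12 mm high, beside the camera's mat. Leave alone. Origin at its underside.
- plug: Bystander: dark steel plug, 32 mm across, 30 mm high, beside the camera's mat. Leave alone. Origin at its underside.
- spanner: Bystander: spanner lying between the camera's mat and the robot. Leave alone.
- carton: Bystander: brown carton, 90 x 120 x 60 mm, at the left of the bench. Leave alone. Origin at its underside.
- white_carton: Bystander: white carton, 110 x 80 x 50 mm, at the right of the bench. Leave alone. Origin at its underside.
- oil_can: Bystander: grey can, 60 mm across, 100 mm high, at the right of the bench. Leave alone. Origin at its underside.
Things that resemble listed ones, but are neither listed nor needed, are in the scene too. Leave any pink or red look-alike of the part that bears block_mid alone.

How it is judged:
On the way, in this order (a step that is already met when the one before it is completed fails the run):
1. the block stands on the plate square and flush in the corner of the fences (x of block_mid in the frame of corner between -0.033 and -0.027 m and y of block_mid in the frame of corner between -0.038 and -0.032 m and z of block_mid in the frame of corner between 0.035 and 0.041 m and angle between the x axis of block_mid and the x axis of corner, either way round below 0.04 rad), for 0.3 s.
2. the block is lifted clear of the plate in the gripper (z of block_mid in the frame of corner above 0.07 m and contact force between block and the fingers above 1 N), for 0.1 s.
At the end, for the whole second after the job is handed in: The gripper holds the block still in the air, touching no part of the camera: its centre within 20 mm of the viewing point, its ported face turned to the lens, its x and z axes within 0.15 rad of the viewing point's, the right way up (distance between block_mid and view below 0.02 m and angle between the x axis of block_mid and the x axis of view, either way round below 0.15 rad and angle between the z axis of block_mid and the z axis of view, either way round below 0.15 rad and angle between block_mid's own z axis and vertical below 0.7 rad and x of block_ports in the frame of view above 0 m and contact force between block and the fingers above 1 N and contact force between block and camera_stand below 0.1 N and linear speed of block below 0.02 m/s); the arm keeps its last pose, push and grip.
It fails at once if the camera is knocked out of its height (more than 10 mm) (distance of view from where it was at the start of the episode above 0.01 m).
It fails at once if another thing on the bench is disturbed (moved more than 30 mm) (distance of any of small_block, coupling, flange_ring, plug, spanner, carton, white_carton, oil_can from where it was at the start of the episode above 0.03 m).
It also fails if it takes over 72 s, if anything falls off the work surface, if the arm or the gripper's body presses on something with over 40 N, if the wrist force passes 120 N, or if a joint passes its speed limit or range.

## Working session

There is one attempt and no reset: what is moved stays moved. The work goes in short steps, Python scripts to look and compute and a tool call to move; the robot and the scene stay as the last step left them, time stands still between calls to the robot, and variables do not carry over. Pictures are saved under pics/ and viewed, and the job is handed in when it is done.

Besides the shell and the picture viewer there is one more tool, called after "Request:" as name(argument=value, ...) on one line, values as JSON. send_rows: Moves the arm, as the interface text tells. Its arguments: {"type":"object","properties":{"rot":{"type":"array"},"translation":{"type":"array"},"gripper":{"type":"array"}},"required":["rot","translation","gripper"]}

```bash
ls; mkdir -p pics; python3 - <<'E'
from rig import read_state, optics, order, nets
import cv2
print(read_state())
for n in("side","top"):
    d=optics.get_image(n); cv2.imwrite(f"pics/{n}0.png",d["color"]); print(n,d["camera_matrix"].round(1).tolist(),d["world_to_cam"].round(4).tolist())
E
```

```text
pics
{'clock': 0.0, 'q': array([ 1.19359928e+00,  3.53632872e-01,  1.63413951e+00, -3.38300771e-05,
        1.15516872e+00, -2.41151672e-03]), 'qvel': array([ 0.00018429, -0.00026877, -0.00052259,  0.00057985,  0.00031316,
        0.00022274]), 'joint_torque': array([ 4.89779159e-04, -5.93832350e+01, -3.34229565e+01,  6.98101684e-02,
        2.30934913e-02, -6.18553281e-05]), 'position': array([0.22863208, 0.58115385, 0.21387092]), 'eef_rot': array([ 1.86291179e-01,  9.82494347e-01, -6.65037181e-04, -1.12011629e-04]), 'force': array([ 0.00030283,  0.08910935, -0.29003958]), 'moment': array([-1.04311338e-02, -5.86960598e-05,  3.69750840e-02]), 'gripper_width': 0.09166132228432163}
side [[382.8, 0.0, 254.7], [0.0, 382.8, 191.8], [0.0, 0.0, 1.0]] [[0.9973, -0.0731, 0.0112, -0.4757], [-0.0458, -0.7294, -0.6826, 0.1253], [0.058, 0.6802, -0.7307, 1.1919], [0.0, 0.0, 0.0, 1.0]]
top [[439.2, 0.0, 255.2], [0.0, 439.2, 194.2], [0.0, 0.0, 1.0]] [[-0.0139, -0.9999, -0.0078, 0.0079], [-0.9896, 0.0149, -0.143, 0.4943], [0.1431, 0.0057, -0.9897, 1.691], [0.0, 0.0, 0.0, 1.0]]
```

View pics/side0.png

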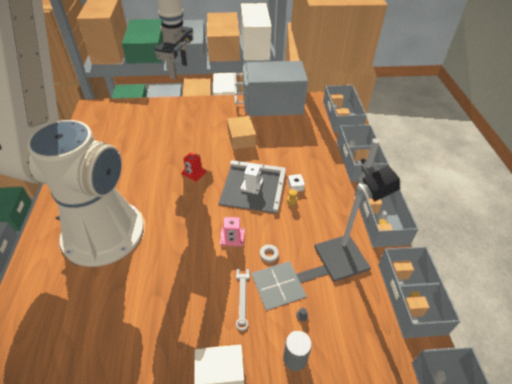

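View pics/top0.png

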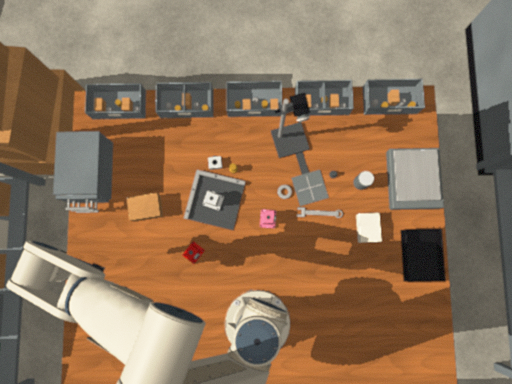

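```bash
cat > h.py <<'E'
import numpy as np, cv2
from rig import read_state, optics, order, nets
from scipy.spatial.transform import Rotation as R
def cam(n):
    d=optics.get_image(n); return d["color"],d["camera_matrix"],d["world_to_cam"]
def ray(xy,K,W):
    v=np.linalg.inv(K)@[xy[0],xy[1],1]; Rm=W[:3,:3]; return -Rm.T@W[:3,3], Rm.T@v
def onz(xy,K,W,z):
    c,v=ray(xy,K,W); return c+v*(z-c[2])/v[2]
def proj(p,K,W):
    p=np.atleast_2d(p); q=(W[:3,:3]@p.T).T+W[:3,3]; q=(K@q.T).T; return q[:,:2]/q[:,2:]
def tri(rays):
    A=np.zeros((3,3));b=np.zeros(3)
    for c,v in rays:
        v=v/np.linalg.norm(v);P=np.eye(3)-np.outer(v,v);A+=P;b+=P@c
    x=np.linalg.solve(A,b); res=[np.linalg.norm((np.eye(3)-np.outer(v,v)/(v@v))@(x-c)) for c,v in rays]
    return x,res
E
python3 - <<'E'
from h import *
C={n:cam(n) for n in("side","top")}
for q in ["block_mid","block_ports","corner","plate","view","camera_stand","small_block","coupling","flange_ring","plug","spanner"]:
    best={}
    for n in C:
        r=nets.pinpoint(q,n)
        print(q,n,[(np.round(a["xy"],1).tolist(),round(a["confidence"],2)) for a in r[:4]])
        if r: best[n]=ray(r[0]["xy"],*C[n][1:])
    if len(best)==2:
        x,res=tri(best.values()); print("   ",x.round(4),np.round(res,4))
print(read_state()["clock"])
E
```

```text
block_mid side [([227.8, 230.2], 0.8), ([191.9, 164.0], 0.63), ([250.8, 181.0], 0.61)]
block_mid top [([214.5, 200.0], 0.82), ([265.6, 220.0], 0.71), ([191.3, 256.5], 0.71)]
    [ 0.4462  0.1715 -0.2203] [0.0622 0.0622]
block_ports side [([188.2, 167.4], 0.98), ([232.1, 236.4], 0.68), ([255.4, 175.4], 0.56)]
block_ports top [([213.0, 193.8], 0.84), ([277.5, 218.1], 0.8), ([198.7, 256.4], 0.74)]
    [0.3778 0.1184 0.1939] [0.1008 0.1008]
corner side [([278.2, 171.9], 0.92), ([244.4, 297.6], 0.29)]
corner top [([202.0, 175.2], 0.85)]
    [0.5758 0.212  0.0216] [0.0001 0.0001]
plate side [([250.9, 189.2], 0.69)]
plate top [([215.3, 199.1], 0.97)]
    [ 0.4792  0.1614 -0.0066] [0.0035 0.0035]
view side []
view top []
camera_stand side [([276.8, 283.2], 0.96)]
camera_stand top [([309.9, 185.0], 0.94)]
    [ 0.5271 -0.2185  0.0101] [0.0045 0.0045]
small_block side [([255.8, 175.1], 0.61), ([293.4, 183.2], 0.46), ([295.8, 361.1], 0.3)]
small_block top [([213.0, 201.0], 0.57), ([216.2, 163.2], 0.56)]
    [0.4799 0.1655 0.0542] [0.0126 0.0126]
coupling side [([291.4, 200.4], 0.59)]
coupling top [([307.2, 187.5], 0.62), ([235.0, 167.0], 0.39)]
    [ 0.5106 -0.1761  0.3025] [0.0348 0.0348]
flange_ring side [([269.6, 252.3], 0.53)]
flange_ring top [([283.3, 194.5], 0.61), ([212.8, 163.9], 0.31)]
    [ 0.5049 -0.1113  0.0016] [0.0087 0.0087]
plug side [([220.0, 371.8], 0.69), ([302.4, 314.3], 0.41)]
plug top [([329.0, 177.4], 0.41)]
    [ 0.4662 -0.3597 -0.0768] [0.121 0.121]
spanner side [([241.0, 296.8], 0.78), ([302.4, 315.5], 0.55), ([251.5, 189.7], 0.52), ([270.1, 254.0], 0.45)]
spanner top [([320.2, 212.3], 0.8)]
    [ 0.4212 -0.2552  0.0129] [0.0001 0.0001]
1.3
```

The candidates for the valve block are:
- pink: side (232,232), top (267,219)
- red: side (193,167), top (193,253)
- bare aluminium on the plate: side (252,181), top (213,200)
- small_block: side (296,183)

The aluminium one on the plate fits the description, so I'll check it in a close crop.

```bash
python3 - <<'E'
import cv2,numpy as np
s=cv2.imread("pics/side0.png")[150:225,210:315]; t=cv2.imread("pics/top0.png")[155:240,170:260]
s=cv2.resize(s,(735,525),interpolation=cv2.INTER_CUBIC); cv2.imwrite("pics/cs.png",s)
cv2.imwrite("pics/ct.png",cv2.resize(t,(630,595),interpolation=cv2.INTER_CUBIC))
s=cv2.imread("pics/side0.png")[220:335,225:400];cv2.imwrite("pics/cv.png",cv2.resize(s,None,fx=4,fy=4,interpolation=cv2.INTER_CUBIC))
E
```

```text
(no output)
```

View pics/cs.png

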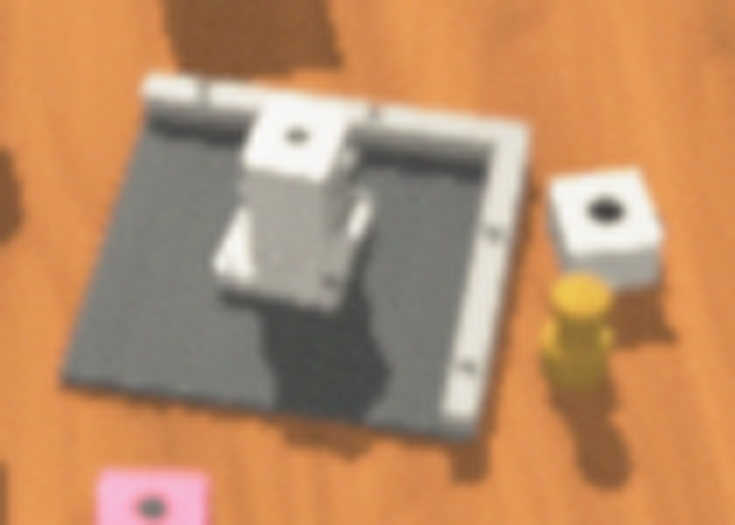

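View pics/ct.png

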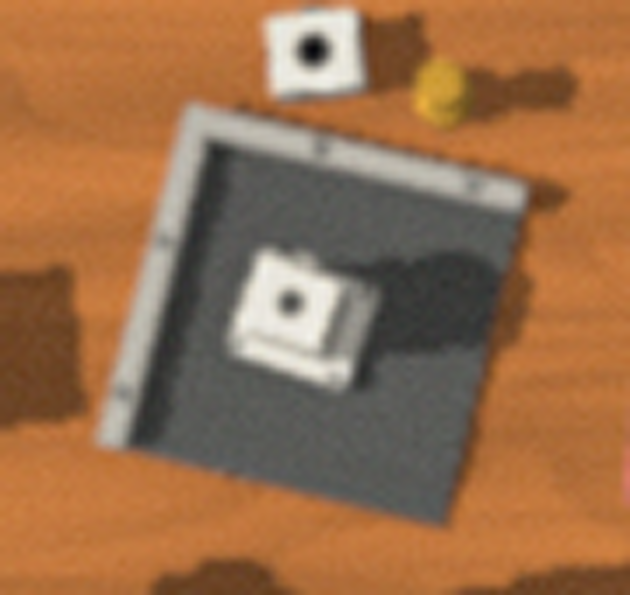

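View pics/cv.png

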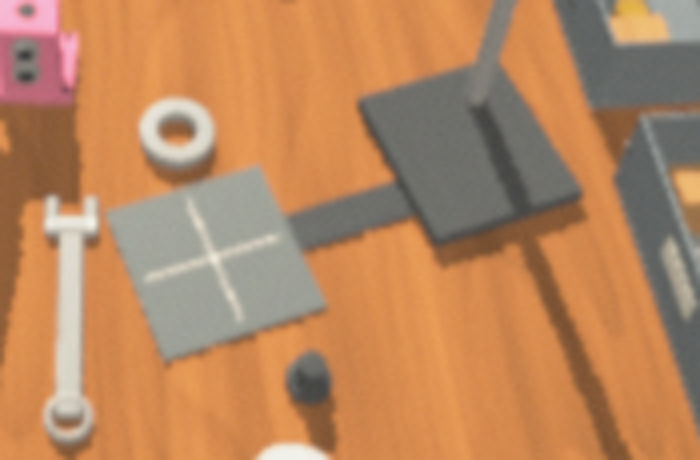

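The crops confirm the choice. The block is bare aluminium, its port shows on the side facing the far fence (top crop, above the top face), and its faces towards the robot are plain. Next I'll measure the plate, block and stand from corner pixels with known heights.

```bash
cat > m.py <<'E'
from h import *
C={n:cam(n) for n in("side","top")}
def S(x,y): return "side",(210+(x+.5)/7-.5,150+(y+.5)/7-.5)
def T(x,y): return "top",(170+(x+.5)/7-.5,155+(y+.5)/7-.5)
def W(c,z):
    n,xy=c; return onz(xy,*C[n][1:],z)
pts={"outer corner T":(T(190,105),.02),"outer corner S":(S(530,122),.02),
"far end outer T":(T(528,182),.02),"left end outer T":(T(97,442),.02),"left end outer S":(S(145,73),.02),
"plate near T":(T(445,522),.006),"plate near S":(S(65,380),.006),"plate right S":(S(474,437),.003),
"inner T top":(T(212,143),.02),"inner S":(S(490,152),.02),
"blk top a T":(T(262,247),.082),"blk top b T":(T(343,268),.082),"blk top c T":(T(318,355),.082),"blk top d T":(T(236,333),.082),
"blk top a S":(S(262,97),.082),"blk top b S":(S(357,105),.082),"blk top c S":(S(335,185),.082),"blk top d S":(S(243,172),.082)}
for k,(c,z) in pts.items(): print(k,(W(c,z)*1000).round(1))
def V(x,y): return "side",(225+(x+.5)/4-.5,220+(y+.5)/4-.5)
for k,c in {"cross":V(213,259),"+x":V(278,237),"-x":V(146,278),"+y":V(190,198),"-y":V(240,320),"m1":V(107,212),"m2":V(260,167),"m3":V(327,306),"m4":V(166,360)}.items(): print(k,(W(c,.001)*1000).round(1))
E
python3 m.py; python3 - <<'E'
import cv2
t=cv2.imread("pics/top0.png")[85:225,255:385]
cv2.imwrite("pics/ctv.png",cv2.resize(t,None,fx=4,fy=4,interpolation=cv2.INTER_CUBIC))
t=cv2.imread("pics/side0.png")[130:290,310:430]
cv2.imwrite("pics/csv.png",cv2.resize(t,None,fx=3.5,fy=3.5,interpolation=cv2.INTER_CUBIC))
E
```

```text
outer corner T [599.5 233.5  20. ]
outer corner S [604.3 237.3  20. ]
far end outer T [551.9  40.7  20. ]
left end outer T [407.  284.9  20. ]
left end outer S [408.6 286.5  20. ]
plate near T [360.1  90.    6. ]
plate near S [364.3  88.6   6. ]
plate right S [554.3  43.7   3. ]
inner T top [577.2 220.8  20. ]
inner S [581.2 216.5  20. ]
blk top a T [507.  184.9  82. ]
blk top b T [494.7 140.6  82. ]
blk top c T [447.  154.3  82. ]
blk top d T [459.8 199.   82. ]
blk top a S [464.5 197.4  82. ]
blk top b S [509.8 189.   82. ]
blk top c S [495. 135.  82.]
blk top d S [452.5 146.3  82. ]
cross [ 526.2 -218.     1. ]
+x [ 574.2 -203.8    1. ]
-x [ 478.1 -229.5    1. ]
+y [ 515.2 -167.9    1. ]
-y [ 539.3 -265.3    1. ]
m1 [ 454.6 -175.5    1. ]
m2 [ 569.3 -145.2    1. ]
m3 [ 600.1 -259.     1. ]
m4 [ 486.3 -290.7    1. ]
```

View pics/ctv.png

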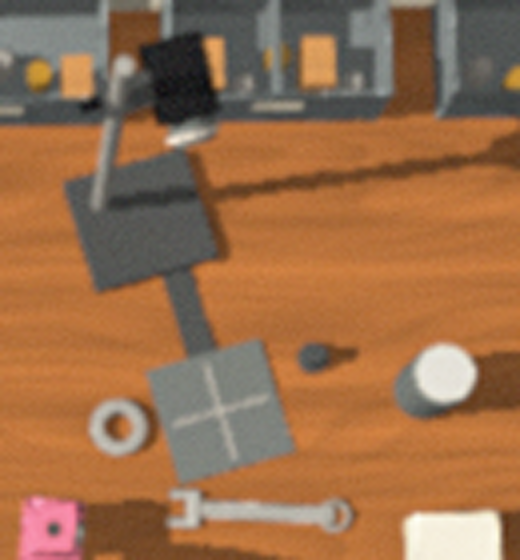

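View pics/csv.png

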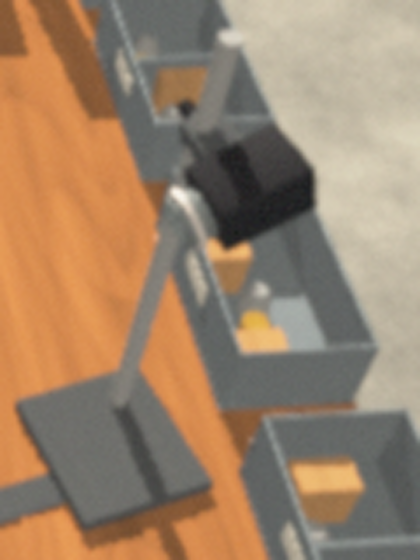

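Top crop: cross at (222,412), lens rim around (190,132). Side crop: the white lens rim is seen edge-on, around (195,220). I'll overlay the models to check the poses, and estimate the viewing height from the lens.

```bash
cat > ov.py <<'E'
from h import *
import sys
C={n:cam(n) for n in("side","top")}
def box(x0,x1,y0,y1,z0,z1): 
    p=np.array([[x,y,z] for x in(x0,x1) for y in(y0,y1) for z in(z0,z1)])
    e=[(i,j) for i in range(8) for j in range(i) if bin(i^j).count('1')==1]; return p,e
def place(p,x,y,yaw,z=0): return p@R.from_euler('z',yaw).as_matrix().T+[x,y,z]
plate=[box(-.1,.1,-.1,.1,0,.006),box(.085,.1,-.1,.1,.006,.02),box(-.1,.1,.085,.1,.006,.02)]
blk=[box(-.03,.03,-.035,.035,0,.012),box(-.02,.02,-.023,.023,.012,.076)]
def draw(n,off,size,sc,items,fn):
    im=C[n][0][off[1]:off[1]+size[1],off[0]:off[0]+size[0]]
    im=cv2.resize(im,None,fx=sc,fy=sc,interpolation=cv2.INTER_CUBIC)
    for boxes,pose,z,col in items:
        for p,e in boxes:
            u=(proj(place(p,*pose,z),*C[n][1:])-off+.5)*sc-.5
            for i,j in e: cv2.line(im,tuple(np.int32(u[i].round())),tuple(np.int32(u[j].round())),col,1)
    cv2.imwrite(fn,im)
def fitmask(q,n,near):
    best=[m for m in nets.trace(q,n)]
    best=sorted(best,key=lambda m:np.hypot(*(np.array(m["xy"])-near)))
    return best[0] if best else None
E
python3 - <<'E'
from ov import *
from scipy.optimize import minimize
for n,near in(("side",(252,181)),("top",(213,200))):
    pass
def sil(boxes,pose,z,n,s=4):
    m=np.zeros((384*s,512*s),np.uint8)
    for p,e in boxes:
        u=(proj(place(p,*pose,z),*C[n][1:])+.5)*s-.5
        cv2.fillConvexPoly(m,cv2.convexHull(np.int32(u.round())),1)
    return cv2.resize(m.astype(np.float32),(512,384),interpolation=cv2.INTER_AREA)
def fit(boxes,z,q,nears,x0):
    M={}
    for n,near in nears.items():
        t=fitmask(q,n,near)
        if t is None: continue
        print(q,n,t["confidence"],t["xy"],t["mask"].sum()); M[n]=t["mask"].astype(np.float32)
    def cost(v,ns): 
        c=0
        for n in ns:
            s=sil(boxes,v*[.001,.001,.01],z,n); c+=np.minimum(s,M[n]).sum()/np.maximum(s,M[n]).sum()
        return -c
    for ns in [list(M)]+[[n] for n in M]:
        r=minimize(cost,np.array(x0)*[1000,1000,100],args=(ns,),method="Nelder-Mead",options=dict(initial_simplex=np.array(x0)*[1000,1000,100]+np.array([[0,0,0],[8,0,0],[0,8,0],[0,0,10]])))
        print(q,ns,r.x.round(1),r.fun)
fit(plate,0,"plate",{"side":(252,185),"top":(214,199)},[.482,.162,-.25])
fit(blk,.006,"block_mid",{"side":(252,181),"top":(213,200)},[.479,.168,-.27])
# lens
L={"side":(310+197.5/3.5-.5,130+218.5/3.5-.5),"top":(302.1-.5,117.6-.5)}
print(tri([ray(L[n],*C[n][1:]) for n in L]))
for yaw in(.262,):
  for h in(.19,.21,.23,.25):
    p=np.array([.5265,-.2182,h])+.2*np.array([np.cos(.349)*np.cos(yaw),np.cos(.349)*np.sin(yaw),np.sin(.349)])
    print(h,p.round(3),[proj(p,*C[n][1:]).round(1).tolist() for n in C])
P=(.482,.162,-.25);B=(.479,.168,-.275)
draw("side",(210,150),(105,75),7,[(plate,P,0,(0,255,0)),(blk,B,.006,(0,0,255))],"pics/os1.png")
draw("top",(170,155),(90,85),7,[(plate,P,0,(0,255,0)),(blk,B,.006,(0,0,255))],"pics/ot1.png")
E
```

```text
plate side 0.72 [250.9, 190.6] 2220
plate top 0.88 [221.6, 190.7] 2174
plate ['side', 'top'] [479.7 163.5 -25.6] -1.647164225578308
plate ['side'] [481.  164.1 -24.3] -0.8112051486968994
plate ['top'] [477.5 162.1 -24.5] -0.8433281779289246
block_mid side 0.85 [251.9, 181.2] 485
block_mid top 0.82 [213.6, 200.2] 232
block_mid ['side', 'top'] [478.2 169.2 -38.4] -1.7369860410690308
block_mid ['side'] [478.7 169.4 -40.4] -0.9348726272583008
block_mid ['top'] [475.3 166.7 -38.3] -0.827185332775116
(array([ 0.71995706, -0.16233167,  0.30755736]), [np.float64(0.003421476437545475), np.float64(0.003421476437545546)])
0.19 [ 0.708 -0.17   0.258] [[[355.9, 208.4]], [[302.5, 123.8]]]
0.21 [ 0.708 -0.17   0.278] [[[357.6, 202.9]], [[303.1, 122.1]]]
0.23 [ 0.708 -0.17   0.298] [[[359.4, 197.3]], [[303.7, 120.3]]]
0.25 [ 0.708 -0.17   0.318] [[[361.2, 191.5]], [[304.3, 118.4]]]
```

View pics/os1.png

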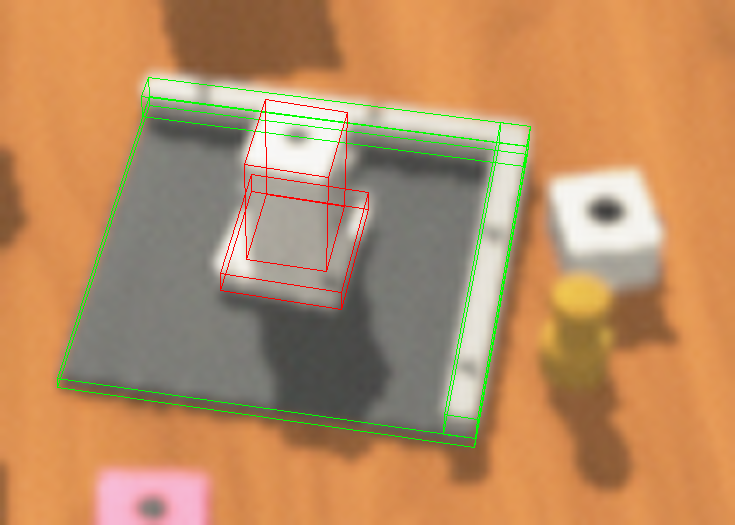

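View pics/ot1.png

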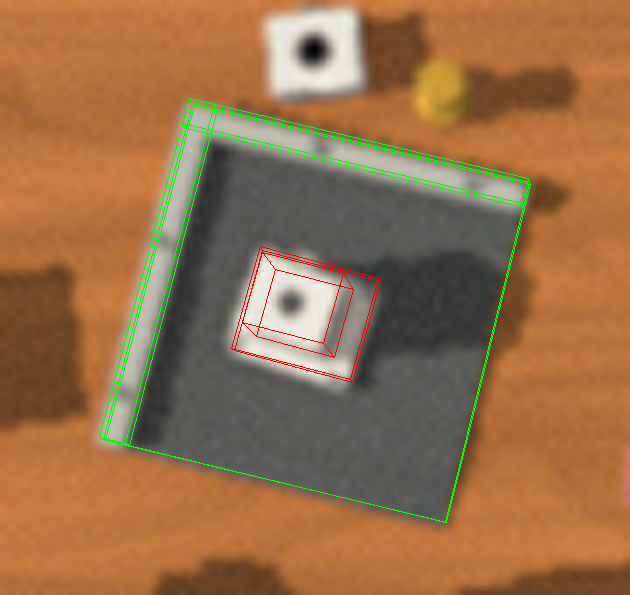

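The overlays match the plate at (0.482,0.162), yaw −0.25. The block is near (0.478,0.168), with its yaw slightly more negative than drawn. Now a closer look at the lens.

```bash
python3 - <<'E'
import cv2,numpy as np
a=cv2.resize(cv2.imread("pics/side0.png")[165:205,350:405],None,fx=12,fy=12,interpolation=cv2.INTER_CUBIC)
b=cv2.resize(cv2.imread("pics/top0.png")[90:125,275:320],None,fx=12,fy=12,interpolation=cv2.INTER_CUBIC)
cv2.imwrite("pics/l1.png",a);cv2.imwrite("pics/l2.png",b)
E
```

```text
(no output)
```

View pics/l1.png

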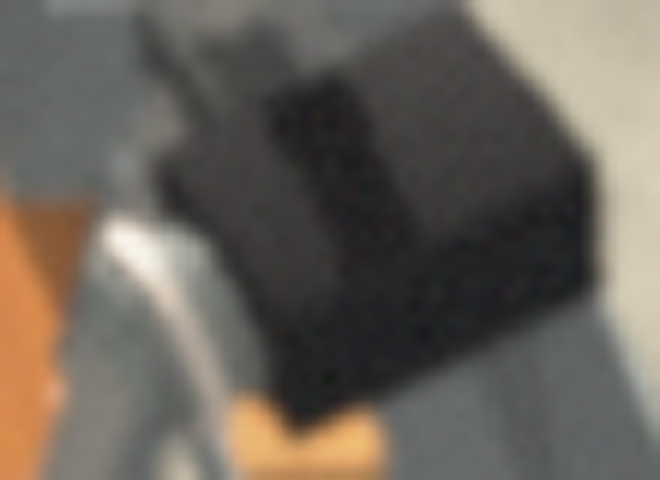

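View pics/l2.png

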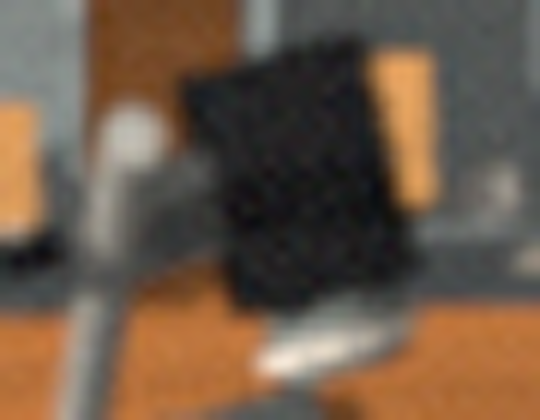

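```bash
python3 - <<'E'
from ov import *
yaw=.262;t=np.radians(20)
X=np.array([np.cos(t)*np.cos(yaw),np.cos(t)*np.sin(yaw),np.sin(t)]);Y=np.array([-np.sin(yaw),np.cos(yaw),0]);Z=np.cross(X,Y)
a=np.linspace(0,2*np.pi,60)
ims=[]
for n,off,size in(("side",(350,165),(55,45)),("top",(275,90),(45,45))):
    row=[]
    for h in(.21,.23,.25):
        im=cv2.resize(C[n][0][off[1]:off[1]+size[1],off[0]:off[0]+size[0]],None,fx=5,fy=5,interpolation=cv2.INTER_CUBIC)
        c=np.array([.5265,-.2182,h])
        for d,col in((.2,(0,255,0)),(.22,(0,255,255))):
            p=c+d*X+.022*(np.cos(a)[:,None]*Y+np.sin(a)[:,None]*Z)
            u=(proj(p,*C[n][1:])-off+.5)*5-.5
            cv2.polylines(im,[np.int32(u.round())],True,col,1)
        r=np.array([.5265,-.2182,0])+[.235*np.cos(yaw)-.055*np.sin(yaw),.235*np.sin(yaw)+.055*np.cos(yaw),.414]
        u=(proj(r,*C[n][1:])[0]-off+.5)*5-.5; cv2.circle(im,tuple(np.int32(u)),4,(0,0,255),1)
        cv2.putText(im,str(h),(3,215),0,.5,(255,255,255)); row.append(cv2.copyMakeBorder(im,0,0,0,275-im.shape[1],cv2.BORDER_CONSTANT))
    ims.append(np.hstack(row))
im=np.vstack(ims);print(im.shape);cv2.imwrite("pics/lens3.png",cv2.resize(im,(800,440)))
E
```

```text
(450, 825, 3)
```

View pics/lens3.png

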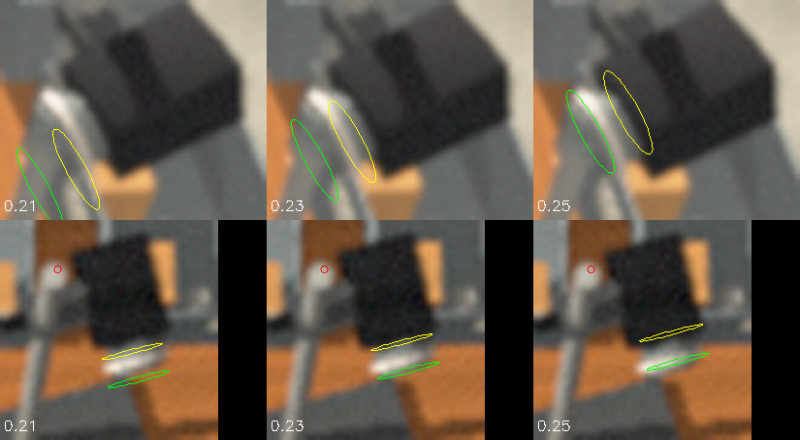

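```bash
python3 - <<'E'
import cv2,numpy as np
a=cv2.imread("pics/side0.png")[175:215,345:385]
a=cv2.resize(a,None,fx=14,fy=14,interpolation=cv2.INTER_LANCZOS4)
for i in range(0,40,5):
    cv2.putText(a,str(345+i),(i*14,10),0,.35,(0,255,0)); cv2.putText(a,str(175+i),(0,i*14+10),0,.35,(0,255,0))
cv2.imwrite("pics/l4.png",a)
E
```

```text
(no output)
```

View pics/l4.png

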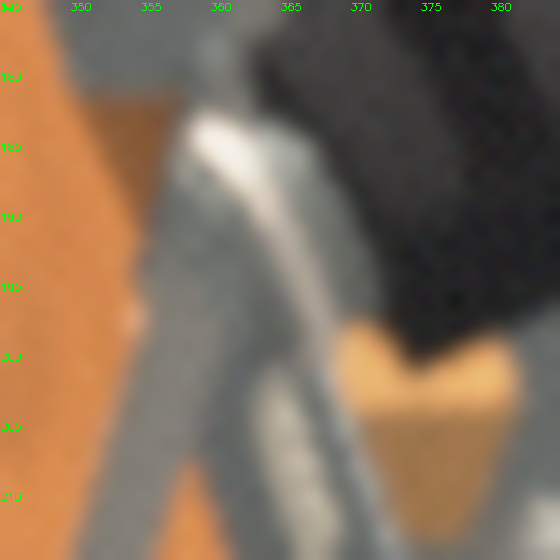

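```bash
python3 - <<'E'
from ov import *
from scipy.optimize import least_squares
px=lambda ox,oy,s:(lambda x,y:(ox+(x+.5)/s-.5,oy+(y+.5)/s-.5))
V=px(225,220,4);T=px(255,85,4);S=px(310,130,3.5)
obs=[("side",V(107,212),(-.06,.06,.001)),("side",V(260,167),(.06,.06,.001)),("side",V(327,306),(.06,-.06,.001)),("side",V(166,360),(-.06,-.06,.001)),("side",V(213,259),(0,0,.001)),
("top",T(183,483),(-.06,.06,.001)),("top",T(148,373),(.06,.06,.001)),("top",T(262,340),(.06,-.06,.001)),("top",T(296,450),(-.06,-.06,.001)),("top",T(222,412),(0,0,.001)),
("side",S(231,38),(.235,.055,.414)),("top",T(123,63),(.235,.055,.414)),("side",S(121,402),(.235,.055,.014)),("top",T(98,207),(.235,.055,.014))]
t=np.radians(20)
lens=[("side",(362.5,192)),("top",(301.9,119.3))]
def f(v,full=False):
    x,y,yaw,h=v[:4];off={"side":v[4:6],"top":v[6:8]};r=[]
    for n,u,p in obs+[(n,u,(.2*np.cos(t),0,h+.2*np.sin(t))) for n,u in lens]:
        w=place(np.array([p]),x,y,yaw)[0]; r.append(proj(w,*C[n][1:])[0]+off[n]-u)
    r=np.array(r)
    return r if full else np.r_[r.ravel(),np.array(v[4:])*1]
r=least_squares(f,[.526,-.218,.262,.24,0,0,0,0],loss="soft_l1");print(r.x.round(4));print(f(r.x,True).round(1).tolist())
E
```

```text
[ 0.5269 -0.2178  0.2712  0.2473  0.2847  0.1731  0.1704  0.7686]
[[-0.3, 0.4], [-0.0, -0.2], [0.5, 0.3], [-0.1, 0.5], [0.5, 0.1], [-0.5, 0.4], [-0.6, -0.5], [-0.7, -0.5], [-0.1, 0.2], [-0.4, -0.3], [0.4, -0.3], [0.5, 0.4], [-0.3, -0.8], [0.7, -0.6], [-1.5, -0.2], [1.9, 0.2]]
```

Request:
send_rows(rot=[[0, 0, 3], [0, 0, 3], [0, 0, 3], [0, 0, 3], [0, 0, 3], [0, 0, 3], [0, 0, 3], [0, 0, 3], [0, 0, 3], [0, 0, 3], [0, 0, 3], [0, 0, 3]], translation=[[2.1, -3.4, -0.2], [4.2, -6.9, -0.4], [6.3, -10.4, -0.7], [8.3, -13.8, -1], [10.4, -17.2, -1.3], [12.5, -20.7, -1.7], [14.6, -24.1, -2], [16.7, -27.6, -2.3], [18.8, -31, -2.6], [20.8, -34.5, -3], [22.9, -37.9, -3.4], [24.9, -41.3, -3.4]], gripper=[-1, -1, -1, -1, -1, -1, -1, -1, -1, -1, -1, -1])

```text
clock: 2.9
position: [0.4783, 0.1666, 0.1802]
eef_rot: [0.161, 0.987, -0.0, -0.0]
force: [0.5, 1.0, 0.3]
gripper_width: 0.092
```

Request:
send_rows(rot=[[0, 0, 0], [0, 0, 0], [0, 0, 0]], translation=[[0, 0, 0], [0, 0, 0], [0, 0, 0]], gripper=[-1, -1, -1])

```text
clock: 3.15
position: [0.4777, 0.1686, 0.1806]
eef_rot: [0.161, 0.987, 0.0, -0.0]
force: [-0.5, -0.5, 0.6]
gripper_width: 0.0916
```

```bash
python3 - <<'E'
from ov import *
s=read_state();print(s["clock"],s["position"].round(4),R.from_quat(s["eef_rot"]).as_matrix().round(3).tolist(),s["q"].round(2),s["gripper_width"])
P=(.482,.162,-.25);B=(.478,.168,-.32)
for n,off,size,f in(("side",(190,120),(120,90),"pics/os2.png"),("top",(165,150),(100,85),"pics/ot2.png")):
    draw(n,off,size,6,[(plate,P,0,(0,255,0)),(blk,B,.006,(0,0,255))],f)
E
```

```text
3.25 [0.4773 0.1695 0.1806] [[-0.949, 0.316, -0.0], [0.316, 0.949, 0.0], [0.0, 0.0, -1.0]] [ 0.34  0.21  1.92  0.    1.02 -0.91] 0.09180125459905837
```

View pics/os2.png

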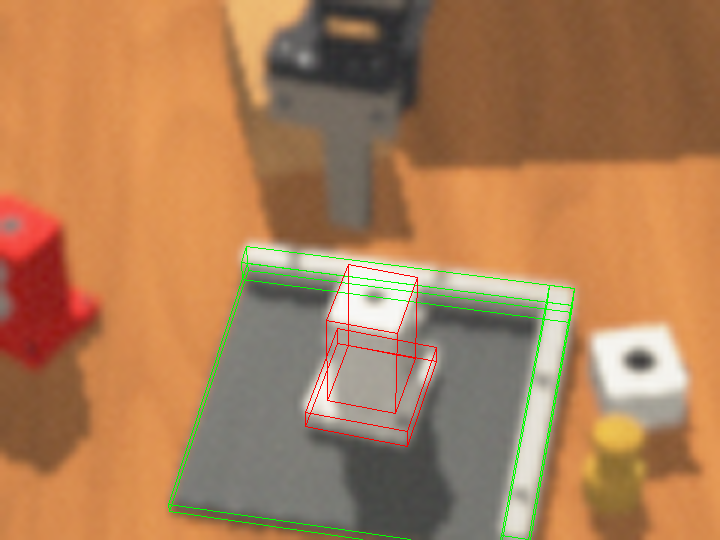

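View pics/ot2.png

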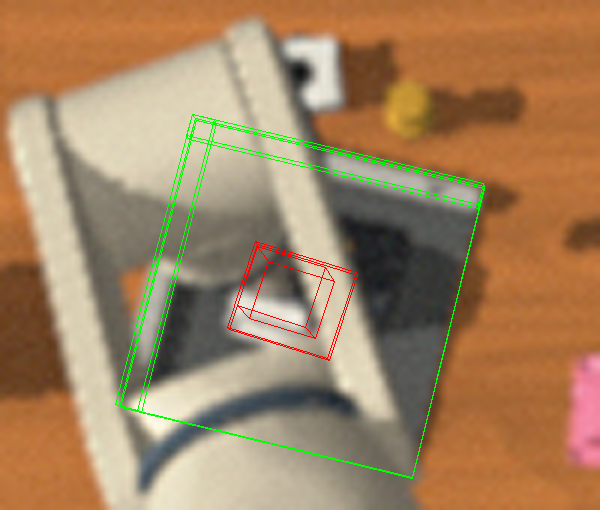

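The side overlay fits the block at (0.478,0.168), yaw −0.32. Now I'll descend and grip.

Request:
send_rows(rot=[[0, 0, 0], [0, 0, 0], [0, 0, 0], [0, 0, 0], [0, 0, 0], [0, 0, 0], [0, 0, 0], [0, 0, 0]], translation=[[0.1, -0.1, -3], [0.1, -0.1, -6], [0.1, -0.1, -9], [0.1, -0.1, -11.5], [0.1, -0.1, -13.5], [0.1, -0.1, -14.5], [0.1, -0.1, -14.8], [0.1, -0.1, -14.8]], gripper=[-1, -1, -1, -1, -1, -1, -1, -1])

```text
clock: 3.92
position: [0.4784, 0.1683, 0.0324]
eef_rot: [0.16, 0.987, -0.0, -0.0]
force: [0.1, -1.0, 0.3]
gripper_width: 0.092
```

Request:
send_rows(rot=[[0, 0, 0], [0, 0, 0], [0, 0, 0], [0, 0, 0], [0, 0, 0], [0, 0, 0], [0, 0, 0], [0, 0, 0], [0, 0, 0], [0, 0, 0]], translation=[[0, 0, 0], [0, 0, 0], [0, 0, 0], [0, 0, 0], [0, 0, 0], [0, 0, 0], [0, 0, 0], [0, 0, 0], [0, 0, 0], [0, 0, 0]], gripper=[-1, 0, 1, 1, 1, 1, 1, 1, 1, 1])

```text
clock: 4.75
position: [0.479, 0.1677, 0.0327]
eef_rot: [0.161, 0.987, 0.0, 0.0]
force: [1.2, 0.4, 1.4]
gripper_width: 0.0463
```

```bash
python3 - <<'E'
from ov import *
s=read_state();print(s["clock"],s["position"].round(4),s["force"].round(1),s["moment"].round(2),s["q"].round(2),s["gripper_width"])
P=(.482,.162,-.25);B=(.478,.168,-.32)
for n,off,size,f in(("side",(190,120),(120,90),"pics/os3.png"),):
    draw(n,off,size,6,[(plate,P,0,(0,255,0))],f)
E
```

```text
4.85 [0.479  0.1677 0.0327] [0.2 2.2 1.6] [ 0.02 -0.05  0.05] [ 0.33  0.43  2.02  0.    0.69 -0.91] 0.045789259398448204
```

View pics/os3.png

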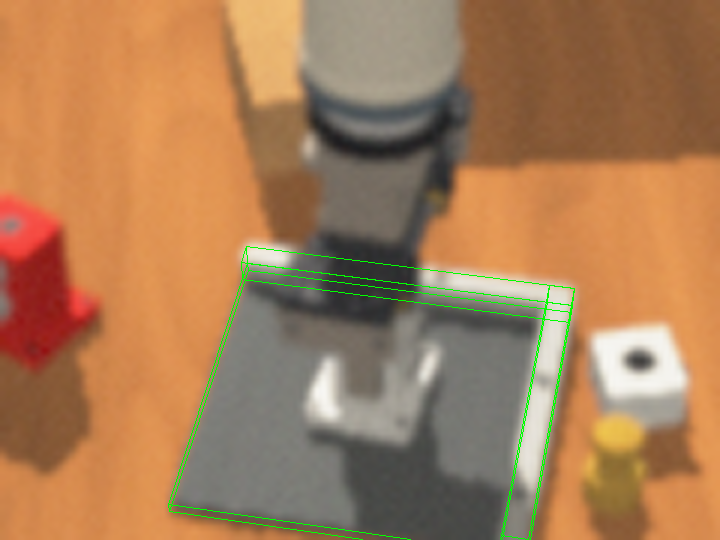

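Request:
send_rows(rot=[[0, 0, 1], [0, 0, 2], [0, 0, 3], [0, 0, 4], [0, 0, 4], [0, 0, 4], [0, 0, 4], [0, 0, 4]], translation=[[1, 0.4, 0], [2, 0.8, 0], [3, 1.2, 0], [4, 1.6, 0], [5, 2, 0], [5.9, 2.4, 0], [5.9, 2.4, 0], [5.9, 2.4, 0]], gripper=[1, 1, 1, 1, 1, 1, 1, 1])

```text
clock: 5.52
position: [0.5381, 0.1918, 0.0321]
eef_rot: [0.126, 0.992, -0.0, -0.0]
force: [1.4, 0.2, -3.1]
gripper_width: 0.0457
```

```bash
cat > st.py <<'E'
from ov import *
s=read_state();M=R.from_quat(s["eef_rot"]).as_matrix();g=s["position"]-.019*M[:,2]
print(s["clock"],s["position"].round(4),"yaw",np.degrees(np.arctan2(M[1,1],M[0,1])-np.pi/2).round(2),"F",s["force"].round(1),"M",s["moment"].round(2),s["gripper_width"].round(4))
c=R.from_euler('z',-.25).as_matrix(); print("F corner axes",(c.T@s["force"]).round(1),"pos rel corner mm",(1000*(c.T@(s["position"]-[.585,.2237,.006]))).round(1))
E
python3 st.py; python3 - <<'E'
from ov import *
draw("side",(220,130),(90,75),7,[(plate,(.482,.162,-.25),0,(0,255,0))],"pics/os4.png")
E
```

```text
Traceback (most recent call last):
  File "st.py", line 3, in <module>
    print(s["clock"],s["position"].round(4),"yaw",np.degrees(np.arctan2(M[1,1],M[0,1])-np.pi/2).round(2),"F",s["force"].round(1),"M",s["moment"].round(2),s["gripper_width"].round(4))
                                                                                                                                                          ^^^^^^^^^^^^^^^^^^^^^^^^
AttributeError: 'float' object has no attribute 'round'
```

View pics/os4.png

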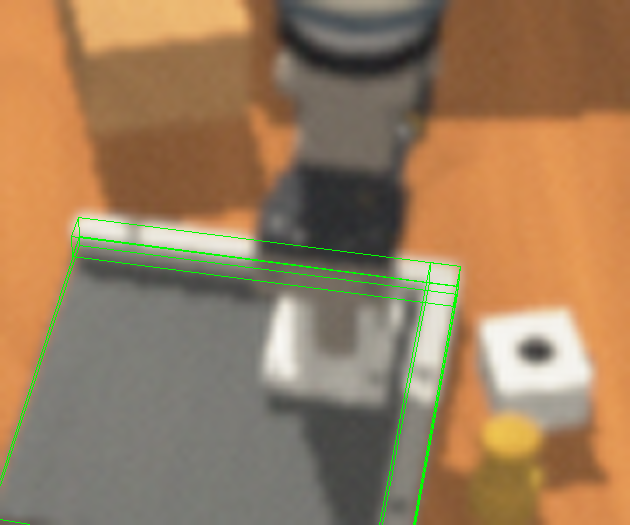

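```bash
sed -i 's/s\["gripper_width"\].round(4)/round(s["gripper_width"],4)/; s/from ov import/from h import/' st.py; python3 st.py
```

```text
5.7167 [0.5369 0.1913 0.0322] yaw -14.48 F [-0.4 -0.5 -5.4] M [ 0.01 -0.06  0.02] 0.0458
F corner axes [-0.3 -0.6 -5.4] pos rel corner mm [-38.6 -43.3  26.2]
```

Request:
send_rows(rot=[[0, 0, 0], [0, 0, 0], [0, 0, 0], [0, 0, 0]], translation=[[0.15, -0.04, 0], [0.29, -0.07, 0], [0.44, -0.11, 0], [0.58, -0.15, 0]], gripper=[1, 1, 1, 1])

```text
clock: 6.05
position: [0.5437, 0.19, 0.0326]
eef_rot: [0.126, 0.992, -0.0, 0.0]
force: [0.8, -0.0, -5.4]
gripper_width: 0.046
```

```bash
python3 st.py
```

```text
6.05 [0.5437 0.19   0.0326] yaw -14.48 F [ 0.8 -0.  -5.4] M [ 0.04  0.01 -0.04] 0.046
F corner axes [ 0.8  0.2 -5.4] pos rel corner mm [-31.7 -42.8  26.6]
```

Request:
send_rows(rot=[[0, 0, 0], [0, 0, 0], [0, 0, 0], [0, 0, 0]], translation=[[0.1, -0.02, 0], [0.2, -0.05, 0], [0.3, -0.07, 0], [0.3, -0.07, 0]], gripper=[1, 1, 1, 1])

```text
clock: 6.38
position: [0.5468, 0.1894, 0.0326]
eef_rot: [0.126, 0.992, 0.0, 0.0]
force: [-0.3, -0.1, -5.4]
gripper_width: 0.0458
```

```bash
python3 st.py
```

```text
6.3833 [0.5468 0.1894 0.0326] yaw -14.48 F [-0.3 -0.1 -5.4] M [-0.03 -0.03  0.02] 0.0458
F corner axes [-0.2 -0.2 -5.4] pos rel corner mm [-28.5 -42.7  26.6]
```

Request:
send_rows(rot=[[0, 0, 0], [0, 0, 0], [0, 0, 0], [0, 0, 0], [0, 0, 0]], translation=[[0, 0, -0.05], [0.1, -0.02, -0.05], [0.2, -0.05, -0.05], [0.3, -0.07, -0.05], [0.3, -0.07, -0.05]], gripper=[1, 1, 1, 1, 1])

```text
clock: 6.8
position: [0.5477, 0.1892, 0.0322]
eef_rot: [0.126, 0.992, -0.0, -0.002]
force: [-7.5, 4.2, 3.4]
gripper_width: 0.0457
```

```bash
python3 st.py
```

```text
6.8 [0.5477 0.1892 0.0322] yaw -14.53 F [-7.5  4.2  3.4] M [ 0.72  1.55 -0.14] 0.0457
F corner axes [-8.3  2.2  3.4] pos rel corner mm [-27.6 -42.7  26.2]
```

Contact on the far fence (−8 N). Now I'll push towards the left fence.

Request:
send_rows(rot=[[0, 0, 0], [0, 0, 0], [0, 0, 0], [0, 0, 0], [0, 0, 0]], translation=[[0.04, 0.15, 0], [0.07, 0.29, 0], [0.11, 0.44, 0], [0.15, 0.58, 0], [0.15, 0.58, 0]], gripper=[1, 1, 1, 1, 1])

```text
clock: 7.22
position: [0.5484, 0.1924, 0.0322]
eef_rot: [0.126, 0.992, -0.002, -0.002]
force: [-9.0, -9.8, 10.2]
gripper_width: 0.0459
```

```bash
python3 st.py
```

```text
7.2167 [0.5484 0.1924 0.0322] yaw -14.47 F [-9.  -9.8 10.2] M [-1.96  1.53 -0.35] 0.0459
F corner axes [ -6.3 -11.7  10.2] pos rel corner mm [-27.7 -39.4  26.2]
```

```bash
python3 - <<'E'
from ov import *
B=(.5473,.1975,-.25)
draw("side",(240,130),(70,60),10,[],"pics/os5.png")
draw("top",(185,150),(60,55),10,[],"pics/ot5.png")
E
```

```text
(no output)
```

View pics/os5.png

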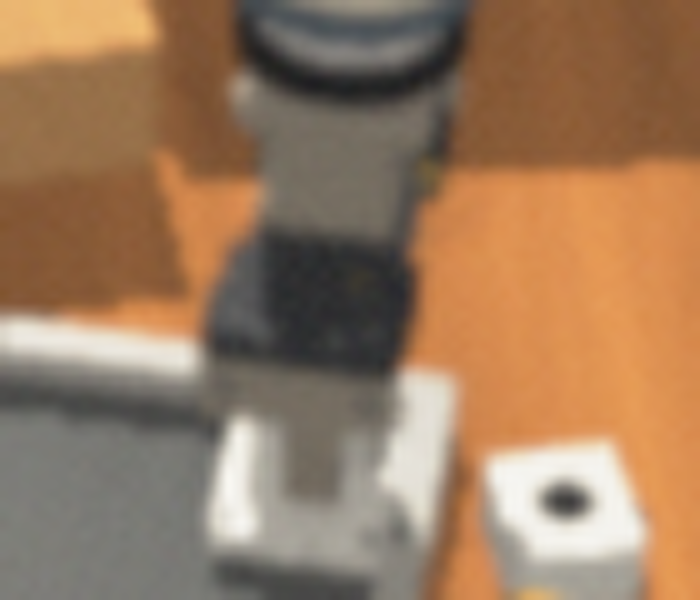

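View pics/ot5.png

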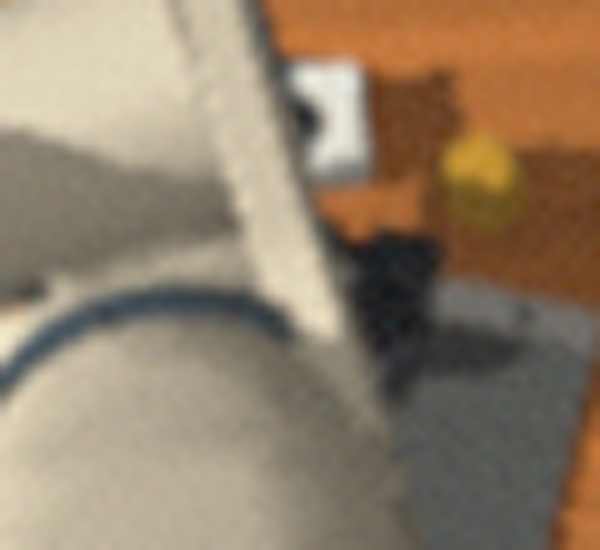

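```bash
python3 - <<'E'
from ov import *
draw("side",(240,130),(70,60),10,[(plate,(.482,.162,-.25),0,(0,255,0)),(blk,(.5484,.1924,-.2525),.006,(0,0,255))],"pics/os6.png")
E
```

```text
(no output)
```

View pics/os6.png

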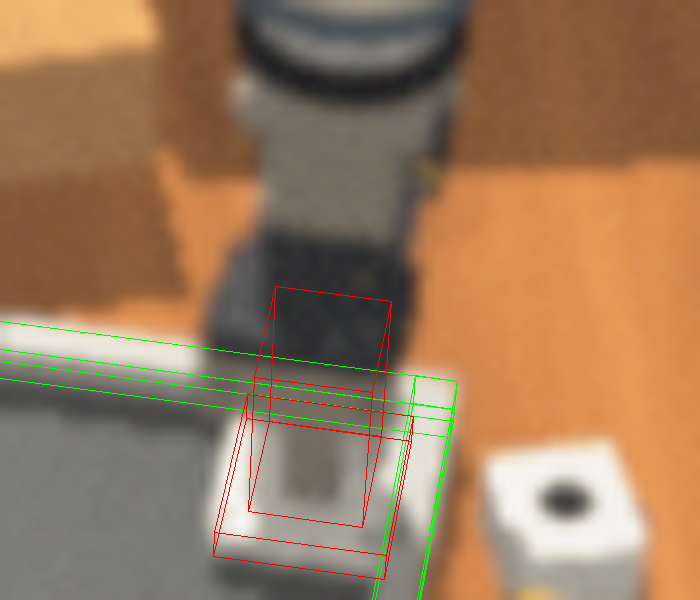

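Request:
send_rows(rot=[[0, 0, 0], [0, 0, 0], [0, 0, 0], [0, 0, 0]], translation=[[0.02, 0.1, 0], [0.05, 0.2, 0], [0.07, 0.3, 0], [0.07, 0.3, 0]], gripper=[1, 1, 1, 1])

```text
clock: 7.75
position: [0.5492, 0.1953, 0.0322]
eef_rot: [0.126, 0.992, -0.002, -0.002]
force: [-9.4, -10.5, 9.7]
gripper_width: 0.0457
```

```bash
python3 st.py
```

```text
7.75 [0.5492 0.1953 0.0322] yaw -14.48 F [ -9.4 -10.5   9.7] M [-1.99  1.51 -0.41] 0.0457
F corner axes [ -6.5 -12.5   9.7] pos rel corner mm [-27.7 -36.4  26.2]
```

It slid 3 mm with no rise in force, so that was friction and the left fence isn't reached yet. I'll keep going.

Request:
send_rows(rot=[[0, 0, 0], [0, 0, 0], [0, 0, 0], [0, 0, 0]], translation=[[0.02, 0.1, 0], [0.05, 0.2, 0], [0.07, 0.3, 0], [0.07, 0.3, 0]], gripper=[1, 1, 1, 1])

```text
clock: 8.08
position: [0.5495, 0.1969, 0.0323]
eef_rot: [0.126, 0.992, -0.003, -0.003]
force: [-9.5, -18.5, 13.5]
gripper_width: 0.0453
```

```bash
python3 st.py
```

```text
8.0833 [0.5495 0.1969 0.0323] yaw -14.45 F [ -9.5 -18.5  13.5] M [-3.38  1.43 -0.49] 0.0453
F corner axes [ -4.6 -20.3  13.5] pos rel corner mm [-27.7 -34.7  26.3]
```

Request:
send_rows(rot=[[0, 0, 0], [0, 0, 0], [0, 0, 0], [0, 0, 0], [0, 0, 0], [0, 0, 0], [0, 0, 0]], translation=[[0.07, -0.02, 0], [0.15, -0.04, 0], [0.17, 0.06, 0], [0.17, 0.06, 0], [0.17, 0.06, 0], [0.17, 0.06, 0], [0.17, 0.06, 0]], gripper=[1, 1, 1, 1, 1, 1, 1])

```text
clock: 8.67
position: [0.5497, 0.1969, 0.0323]
eef_rot: [0.126, 0.992, -0.004, -0.004]
force: [-15.3, -20.6, 20.3]
gripper_width: 0.0459
```

```bash
python3 st.py
```

```text
8.6667 [0.5497 0.1969 0.0323] yaw -14.46 F [-15.3 -20.6  20.3] M [-3.62  2.49 -0.46] 0.0459
F corner axes [ -9.8 -23.8  20.3] pos rel corner mm [-27.6 -34.7  26.3]
```

Firm contact on both fences (−10 N, −24 N). I'll release, lift away and check that it is flush.

Request:
send_rows(rot=[[0, 0, 0], [0, 0, 0], [0, 0, 0], [0, 0, 0], [0, 0, 0], [0, 0, 0]], translation=[[0, 0, 0], [0, 0, 0], [0, 0, 0], [0, 0, 0], [0, 0, 0], [0, 0, 0]], gripper=[-1, -1, -1, -1, -1, -1])

```text
clock: 9.17
position: [0.5546, 0.2014, 0.0323]
eef_rot: [0.126, 0.992, 0.0, 0.0]
force: [-0.5, 0.2, 0.4]
gripper_width: 0.0835
```

```bash
python3 st.py
```

```text
9.1667 [0.5546 0.2014 0.0323] yaw -14.46 F [-0.5  0.2  0.4] M [-0.03  0.03 -0.05] 0.0835
F corner axes [-0.6  0.   0.4] pos rel corner mm [-23.9 -29.1  26.3]
```

Request:
send_rows(rot=[[0, 0, 0], [0, 0, 0], [0, 0, 0], [0, 0, 0], [0, 0, 0], [0, 0, 0], [0, 0, 0], [0, 0, 0], [0, 0, 0]], translation=[[0, 0, 2], [0, 0, 5], [0, 0, 8], [0, 0, 12], [-4, -1, 15], [-8, -2, 15], [-12, -3, 15], [-15, -4, 15], [-15, -4, 15]], gripper=[-1, -1, -1, -1, -1, -1, -1, -1, -1])

```text
clock: 9.92
position: [0.397, 0.1588, 0.1812]
eef_rot: [0.126, 0.992, -0.001, -0.003]
force: [-0.2, 0.8, -0.2]
gripper_width: 0.0919
```

```bash
python3 st.py; python3 - <<'E'
from ov import *
draw("side",(210,130),(90,75),8,[],"pics/os7.png")
draw("top",(175,155),(80,75),8,[],"pics/ot7.png")
E
```

```text
9.9167 [0.397  0.1588 0.1812] yaw -14.44 F [-0.2  0.8 -0.2] M [-0.03 -0.04  0.02] 0.0919
F corner axes [-0.4  0.7 -0.2] pos rel corner mm [-166.1 -109.4  175.2]
```

View pics/os7.png

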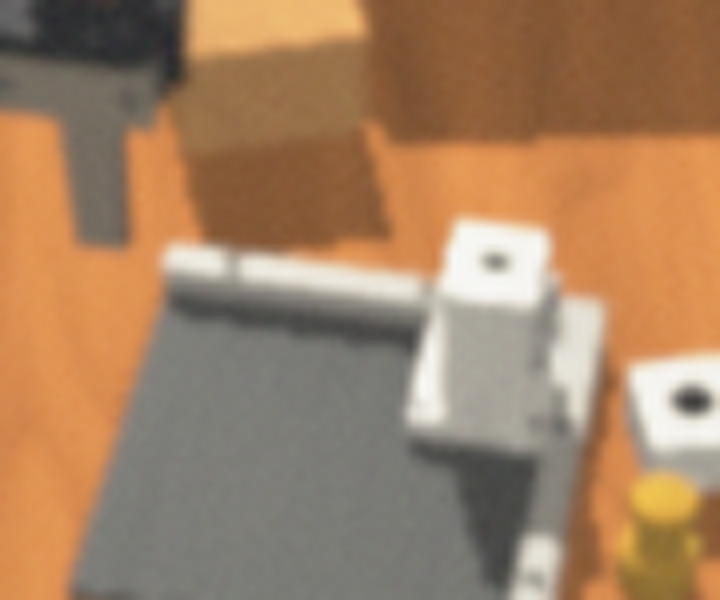

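View pics/ot7.png

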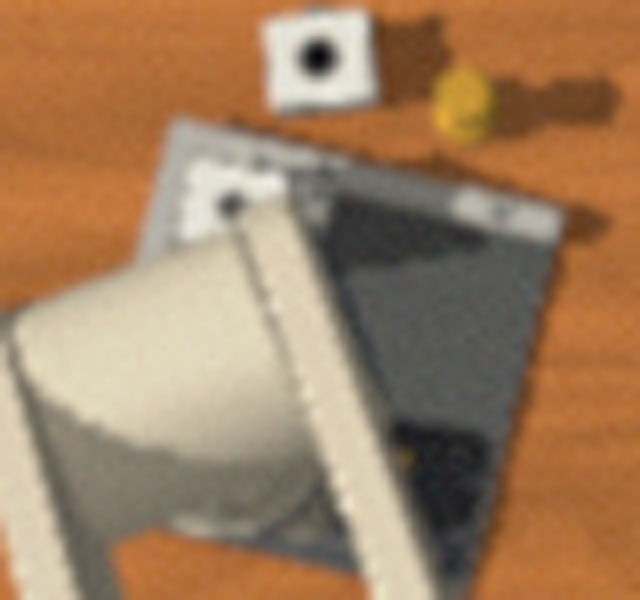

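The block stands upright in the corner: side crop, flange against both fences near (575,330). I'll check it against the home model.

```bash
python3 - <<'E'
from ov import *
c=R.from_euler('z',-.25).as_matrix()
ctr=np.array([.481,.1625,0]); h=ctr+c@[.055,.05,0]; print(h)
draw("side",(210,130),(90,75),8,[(plate,(*ctr[:2],-.25),0,(0,255,0)),(blk,(h[0],h[1],-.25),.006,(0,0,255))],"pics/os8.png")
E
```

```text
[0.54666038 0.1973384  0.        ]
```

View pics/os8.png

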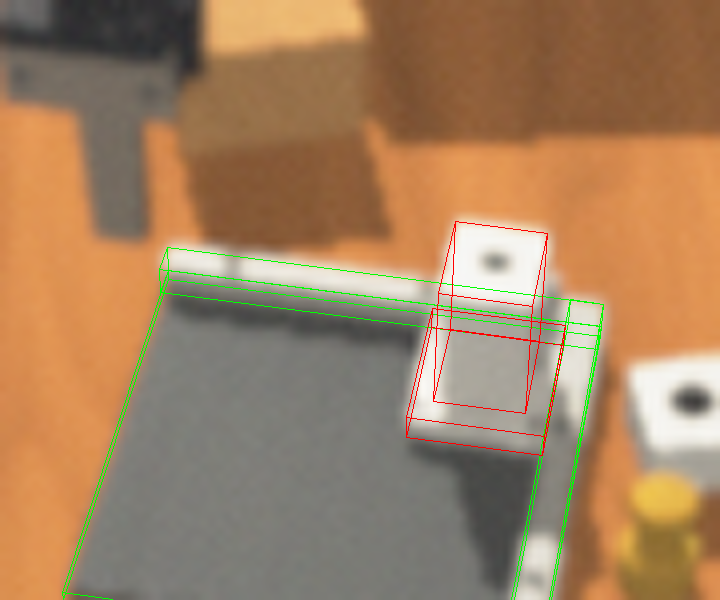

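The model at home matches the picture, with the edges parallel. I'll go back above it, descend and regrip.

Request:
send_rows(rot=[[0, 0, 0], [0, 0, 0], [0, 0, 0], [0, 0, 0], [0, 0, 0], [0, 0, 0], [0, 0, 0]], translation=[[3, 0.8, 0], [6, 1.6, 0], [9, 2.3, 0], [12, 3.1, 0], [14.3, 3.6, 0], [14.3, 3.6, 0], [14.3, 3.6, 0]], gripper=[-1, -1, -1, -1, -1, -1, -1])

```text
clock: 10.7
position: [0.5489, 0.1975, 0.1811]
eef_rot: [0.126, 0.992, -0.0, -0.0]
force: [-0.4, -0.1, 0.6]
gripper_width: 0.092
```

```bash
python3 st.py
```

```text
10.7 [0.5489 0.1975 0.1811] yaw -14.5 F [-0.4 -0.1  0.6] M [0.   0.02 0.03] 0.092
F corner axes [-0.4 -0.2  0.6] pos rel corner mm [-28.5 -34.4 175.1]
```

Request:
send_rows(rot=[[0, 0, 0], [0, 0, 0], [0, 0, 0], [0, 0, 0], [0, 0, 0], [0, 0, 0], [0, 0, 0], [0, 0, 0]], translation=[[0, 0, -3], [0, 0, -6], [0, 0, -9], [0, 0, -11.5], [0, 0, -13.5], [0, 0, -14.4], [0, 0, -14.7], [0, 0, -14.7]], gripper=[-1, -1, -1, -1, -1, -1, -1, -1])

```text
clock: 11.37
position: [0.5468, 0.1971, 0.0349]
eef_rot: [0.126, 0.992, -0.0, -0.0]
force: [0.2, -0.0, -0.1]
gripper_width: 0.0921
```

Request:
send_rows(rot=[[0, 0, 0], [0, 0, 0], [0, 0, 0], [0, 0, 0], [0, 0, 0], [0, 0, 0], [0, 0, 0], [0, 0, 0], [0, 0, 0], [0, 0, 0]], translation=[[0, 0, 0], [0, 0, 0], [0, 0, 0], [0, 0, 0], [0, 0, 0], [0, 0, 0], [0, 0, 0], [0, 0, 0], [0, 0, 0], [0, 0, 0]], gripper=[-1, 0, 1, 1, 1, 1, 1, 1, 1, 1])

```text
clock: 12.2
position: [0.5472, 0.1972, 0.0351]
eef_rot: [0.126, 0.992, 0.0, -0.0]
force: [-0.3, 0.4, 0.7]
gripper_width: 0.0458
```

```bash
python3 st.py
```

```text
12.2 [0.5472 0.1972 0.0351] yaw -14.48 F [-0.3  0.4  0.7] M [ 0.07  0.06 -0.04] 0.0458
F corner axes [-0.4  0.3  0.7] pos rel corner mm [-30.1 -35.1  29.1]
```

Request:
send_rows(rot=[[0, 0, 0], [0, 0, 0], [0, 0, 0], [0, 0, 0], [0, 0, 0], [0, 0, 0], [0, 0, 0], [0, 0, 0]], translation=[[0.1, -0.02, 0], [0.2, -0.05, 0], [0.22, 0.05, 0], [0.25, 0.15, 0], [0.27, 0.24, 0], [0.27, 0.24, 0], [0.27, 0.24, 0], [0.27, 0.24, 0]], gripper=[1, 1, 1, 1, 1, 1, 1, 1])

```text
clock: 12.87
position: [0.5474, 0.1974, 0.0353]
eef_rot: [0.126, 0.992, -0.002, -0.002]
force: [-8.9, -10.4, 14.5]
gripper_width: 0.046
```

```bash
python3 st.py
```

```text
12.8667 [0.5474 0.1974 0.0353] yaw -14.46 F [ -8.9 -10.4  14.5] M [-1.81  1.4  -0.12] 0.046
F corner axes [ -6.1 -12.3  14.5] pos rel corner mm [-29.9 -34.8  29.3]
```

It moved only 0.2 mm under 6 N and 12 N, so it was already flush. Now I'll relax, lift and work out the final turn.

Request:
send_rows(rot=[[0, 0, 0], [0, 0, 0], [0, 0, 0], [0, 0, 0], [0, 0, 0], [0, 0, 0], [0, 0, 0], [0, 0, 0], [0, 0, 0], [0, 0, 0], [0, 0, 0]], translation=[[-0.15, -0.15, 0], [-0.27, -0.24, 0], [-0.3, -0.3, 0.5], [-0.3, -0.3, 2], [-0.3, -0.3, 4.5], [-0.3, -0.3, 7.5], [-0.3, -0.3, 11], [-0.3, -0.3, 14.5], [-0.3, -0.3, 17.5], [-0.3, -0.3, 19], [-0.3, -0.3, 19]], gripper=[1, 1, 1, 1, 1, 1, 1, 1, 1, 1, 1])

```text
clock: 13.78
position: [0.5487, 0.1971, 0.2289]
eef_rot: [0.126, 0.992, 0.001, 0.003]
force: [1.1, -0.2, -6.0]
gripper_width: 0.0457
```

```bash
python3 st.py; python3 - <<'E'
from ov import *
s=read_state();Rt=R.from_quat(s["eef_rot"])
Rv=R.from_euler('ZY',[.27,-np.radians(20)]); print(Rv.as_matrix().round(3))
D=Rv*R.from_euler('z',-.2525).inv(); print("rotvec deg",np.degrees(D.as_rotvec()).round(2))
zb=Rv.as_matrix()[:,2]; t=np.array([.527,-.218,.245])-.009*zb; print("TCP target",t.round(4),"delta cm",(100*(t-s["position"])).round(2), "tool", (D*Rt).as_matrix().round(2).tolist())
draw("side",(210,90),(100,100),6,[],"pics/os9.png")
E
```

```text
13.7833 [0.5487 0.1971 0.2289] yaw -14.47 F [ 1.1 -0.2 -6. ] M [ 0.07 -0.07  0.03] 0.0457
F corner axes [ 1.1  0.1 -6. ] pos rel corner mm [-28.6 -34.7 222.9]
[[ 0.906 -0.267 -0.33 ]
 [ 0.251  0.964 -0.091]
 [ 0.342  0.     0.94 ]]
rotvec deg [  0.18 -20.23  29.63]
TCP target [ 0.53   -0.2172  0.2365] delta cm [ -1.65 -41.35   1.21] tool [[-0.91, -0.27, 0.33], [-0.25, 0.96, 0.09], [-0.34, -0.0, -0.94]]
```

View pics/os9.png

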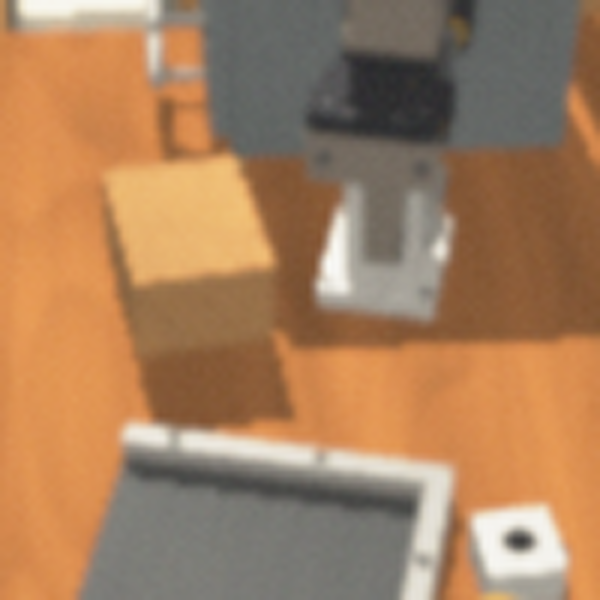

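The block is held and lifted. It hangs upright with its port side to the right, at about (385,260) in the crop. Now I'll carry it towards the viewing point, turning as I go.

Request:
send_rows(rot=[[0, 0, 0], [0, -1, 2], [0, -3, 5], [0, -5, 8], [0, -7, 11], [0, -9, 14], [0, -11, 17], [0, -13, 20], [0, -15, 23], [0, -17.5, 26], [0, -19, 28.5], [0.2, -20.2, 29.6]], translation=[[0, -1, 0], [-0.5, -3.5, 0.5], [-1, -7, 1], [-1.5, -10.5, 1.3], [-2, -14, 1.5], [-2.5, -17.5, 1.5], [-3, -21, 1.5], [-3.5, -24.5, 1.5], [-4, -28, 1.4], [-4.2, -31.5, 1.3], [-4.3, -34.5, 1.2], [-4.3, -36.5, 1.2]], gripper=[1, 1, 1, 1, 1, 1, 1, 1, 1, 1, 1, 1])

```text
clock: 14.88
position: [0.5013, -0.1712, 0.2347]
eef_rot: [-0.133, 0.976, 0.024, 0.171]
force: [0.2, -0.4, -6.0]
gripper_width: 0.0454
```

Request:
send_rows(rot=[[0, 0, 0], [0, 0, 0], [0, 0, 0], [0, 0, 0]], translation=[[0, 0, 0], [0, 0, 0], [0, 0, 0], [0, 0, 0]], gripper=[1, 1, 1, 1])

```text
clock: 15.22
position: [0.5032, -0.1675, 0.236]
eef_rot: [-0.132, 0.976, 0.024, 0.171]
force: [0.2, -0.6, -5.0]
gripper_width: 0.0461
```

```bash
cat > fin.py <<'E'
from ov import *
s=read_state();Rt=R.from_quat(s["eef_rot"])
Rv=R.from_euler('ZY',[.27,-np.radians(20)])
R0=Rv*R.from_euler('z',-.2525).inv()*R.from_euler('z',np.radians(-14.47))  # tool-implied
Rb=Rt*R.from_euler('xyz',[np.pi,0,0])  # tool flipped
Rb=R.from_matrix(np.column_stack([-Rt.as_matrix()[:,0],Rt.as_matrix()[:,1],-Rt.as_matrix()[:,2]]))
print("block rot err deg (world rotvec needed)",np.degrees((Rv*Rb.inv()).as_rotvec()).round(2))
b=s["position"]+.009*Rb.as_matrix()[:,2]; print(s["clock"],"block mid",b.round(4),"need cm",(100*(np.array([.527,-.218,.245])-b)).round(2),"F",s["force"].round(1),"q",s["q"].round(2),s["gripper_width"])
E
python3 fin.py
```

```text
block rot err deg (world rotvec needed) [-0.04 -0.09 -0.06]
15.3167 block mid [ 0.5008 -0.1682  0.2451] need cm [ 2.62 -4.98 -0.01] F [ 0.   0.1 -5.7] q [-0.48  0.05  2.02  0.32  0.84 -2.51] 0.045925713357609955
```

Request:
send_rows(rot=[[0, 0, 0], [0, 0, 0], [0, 0, 0], [0, 0, 0], [0, 0, 0], [0, 0, 0], [0, 0, 0]], translation=[[0.4, -1, 0], [1, -2, 0], [1.6, -3.2, 0], [2.2, -4.3, 0], [2.6, -5, 0], [2.6, -5, 0], [2.6, -5, 0]], gripper=[1, 1, 1, 1, 1, 1, 1])

```text
clock: 15.9
position: [0.5299, -0.219, 0.2367]
eef_rot: [-0.132, 0.976, 0.024, 0.172]
force: [0.5, 1.4, -5.4]
gripper_width: 0.0456
```

```bash
python3 fin.py; python3 - <<'E'
from ov import *
Rv=R.from_euler('ZY',[.27,-np.radians(20)]).as_matrix();v=np.array([.527,-.218,.245])
for n,off,size,sc,f in(("side",(220,130),(190,150),4,"pics/f1.png"),("top",(240,80),(120,130),4.5,"pics/f2.png")):
    im=cv2.resize(C[n][0][off[1]:off[1]+size[1],off[0]:off[0]+size[0]],None,fx=sc,fy=sc,interpolation=cv2.INTER_CUBIC)
    for p,e in blk:
        u=(proj((p-[0,0,.038])@Rv.T+v,*C[n][1:])-off+.5)*sc-.5
        for i,j in e: cv2.line(im,tuple(np.int32(u[i])),tuple(np.int32(u[j])),(0,0,255),1)
    cv2.imwrite(f,im)
for q in("block_ports","block_mid","view"):
    for n in C: print(q,n,[(np.round(a["xy"],1).tolist(),round(a["confidence"],2)) for a in nets.pinpoint(q,n)[:4]])
for p in (v,v+Rv@[.028,0,.0075]): print([proj(p,*C[n][1:]).round(1).tolist() for n in C])
E
```

```text
block rot err deg (world rotvec needed) [-0.06 -0.08  0.04]
16.0 block mid [ 0.5265 -0.219   0.2452] need cm [ 0.05  0.1  -0.02] F [ 0.2  0.2 -5.9] q [-0.55  0.13  1.93  0.33  0.87 -2.58] 0.04566034576408412
block_ports side [([232.2, 234.4], 0.83), ([185.6, 166.9], 0.71)]
block_ports top [([315.7, 169.7], 0.63), ([197.1, 257.4], 0.6), ([276.8, 218.8], 0.56)]
block_mid side [([229.1, 228.2], 0.64), ([193.6, 163.4], 0.58), ([284.3, 235.4], 0.56), ([239.8, 297.3], 0.55)]
block_mid top [([192.7, 253.9], 0.75), ([268.3, 219.5], 0.55), ([320.3, 176.6], 0.5)]
view side [([295.5, 185.0], 0.23)]
view top [([320.5, 177.0], 0.21)]
[[[284.0, 231.6]], [[317.7, 175.3]]]
[[[293.9, 224.5]], [[316.2, 167.8]]]
```

View pics/f1.png

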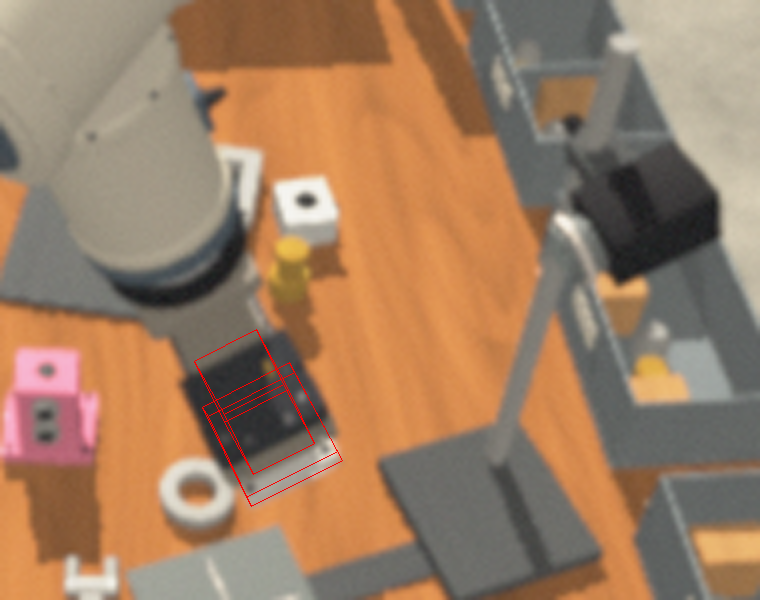

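View pics/f2.png

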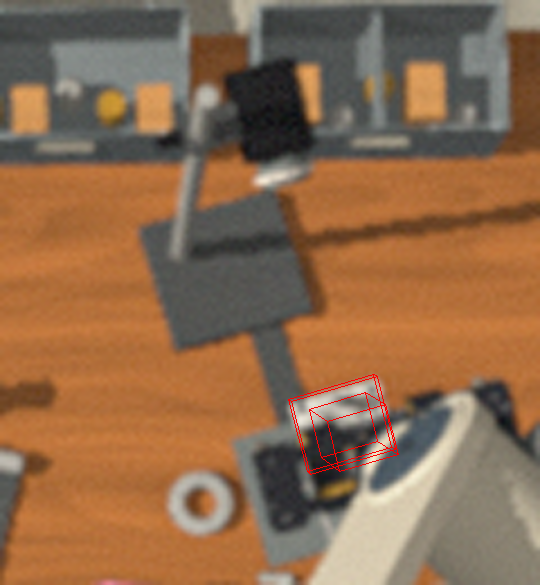

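The held block matches the target wireframe in both pictures (side around (290,440), top around (345,425)). Its ports face the lens, and it is clear of the camera. I'll let it settle, check once more and hand in.

Request:
send_rows(rot=[[0, 0, 0], [0, 0, 0], [0, 0, 0], [0, 0, 0], [0, 0, 0], [0, 0, 0]], translation=[[0, 0.1, 0], [0, 0.1, 0], [0, 0.1, 0], [0, 0.1, 0], [0, 0.1, 0], [0, 0.1, 0]], gripper=[1, 1, 1, 1, 1, 1])

```text
clock: 16.9
position: [0.5299, -0.2175, 0.2371]
eef_rot: [-0.132, 0.976, 0.024, 0.172]
force: [-1.5, -0.1, -5.3]
gripper_width: 0.0461
```

```bash
python3 fin.py; python3 - <<'E'
from h import *
print(abs(read_state()["qvel"]).max()); print(order.hand_in())
E
```

```text
block rot err deg (world rotvec needed) [-0.02 -0.03  0.03]
17.0 block mid [ 0.5269 -0.2183  0.2455] need cm [ 0.01  0.03 -0.05] F [ 0.5 -1.4 -5.3] q [-0.55  0.13  1.93  0.33  0.87 -2.58] 0.04574157953874596
0.0017812158247204096
the job is handed in; nothing more can be done
None
```

I pushed the aluminium block flush into the fence corner, then lifted it and held it in front of the camera. I handed in at about 17 s with the block still in the gripper; no verdict was reported.

**Corner:** I gripped the block, slid it against the far fence, then the left fence, let go and checked it against a model overlay. After regripping I pushed it again with about 6 N and 12 N. It moved only 0.2 mm, so it was flush.

**Viewing pose:** At hand-in the block's centre, worked out from the arm's pose, was within 1 mm of my estimated viewing point (0.527, −0.218, 0.245). Its rotation was within 0.1° of the target, with the ports towards the lens and the arm practically still. Both camera overlays agreed, and the force reading showed the block's weight on the gripper.

**Checks that disagreed:**
- **Viewing height:** this is the least certain number. I took it from the lens rim, which gave 0.24 to 0.25 m, and the rim was 1.5 to 2 pixels off sideways in both pictures.
- **Corner:** the network's corner position was about 15 mm from my plate fit. The fence contacts agreed with my fit.
- **Viewing point:** the networks gave only low-confidence guesses for it, and I did not use them.

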